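Set the tilting fence upright with the knob under the base and check it with a square

TASK

Swing the bar of the clamp knob under the edge of the instrument base round to its end stop, so that the leaning fence comes upright. Then take the steel square, stand it foot down on the bed and press its upright back firmly against the middle of the fence, so that it sits flush on both bed and fence, and leave it standing there. Leave the other things where they are.

Things in the scene. Friction and masses are not known exactly. Their poses are not given: they have to be found in the camera images.
- base: Black instrument base plate on four rubber feet, fixed to the table: 170 (x) by 270 (y) mm, 12 mm thick, its underside 52 mm and its top 64 mm above the table. Origin at table height under its centre; z up. The knob hangs under its -y edge; the bed and the fence stand on it.
- bed: Flat ground steel plate on the base, 130 (x) by 155 (y) mm, centred 50 mm towards base +y; its top is 70 mm above the table. Origin and axes the same as the base's. Sliding the square on it meets a few newtons of friction, more if it is pressed down.
- fence: Aluminium plate 80 mm wide (x), 80 high, 12 thick, hinged at its lower edge. Origin: bottom middle of its working face, level with the bed's top (70 mm above table), at base x 0, y -10 mm. y points out of the face over the bed (base +y), z up the face. Leans back from the bed by 0.15 rad less 0.1 rad per rad of knob: upright with the knob home; knob friction holds it.
- knob (a joint): Turn of the clamp knob about its vertical axis, 0 to 1.5 rad, growing counter-clockwise seen from above. At 0 the bar points -2.321 rad from base +x (0.75 rad short of base -y, on the -x side); at 1.5, its end stop, home, -0.821 rad (0.75 rad past base -y, on the +x side). Friction 0.18 N m, about 2 N at the bar; stays where it is left.
- knob_axis (a point): Point on the knob's axis, 34 mm above the table, under the base at base x 0, y -125 mm (10 mm inside the edge). The knob is a black disc of radius 28 mm from 16 to 46 mm above the table.
- knob_bar (a point): Point on the knob's bar, 95 mm from the axis and half-way up the bar (34 mm above the table), out past the edge of the base. The bar is black, 12 mm wide and 16 mm high (26 to 42 mm above the table), radial, and ends 110 mm from the axis. It can be pinched from above or pushed. Turns with the knob.
- square_mid (a point): Steel L square, 0.25 kg: upright 20 (x) by 30 (y) mm, 110 tall; foot 44 (x) by 70 (y), 16 high, centred on it in x. This point: middle of the upright, 55 mm above the underside, 15 mm from the flat back. Back (foot flush with it) faces its -y; the foot runs to 55 mm on +y. z up. Starts standing on the table to the base's +y side. Grasp across the 20 mm width near the top.
- tube: Short aluminium tube, 40 mm outside diameter, 55 mm tall, standing loose on the bed in its far (+x), +y corner, about 44 mm in base x and 103 mm in base y from the base's centre. Origin at the middle of its underside. A bystander.
- tall_tube: Steel tube standing on the table, 46 mm across, 120 mm tall. Origin under its centre. A bystander.
- chuck: Round copper-coloured chuck with a short stem, 68 mm across, 55 mm tall. Origin under its centre. A bystander.
- oil: White plastic bottle, 44 mm across, 100 mm tall. Origin under its centre. A bystander.
- driver: Screwdriver lying on the table. A bystander.
Things that resemble listed ones, but are neither listed nor needed, are in the scene too. Leave any green look-alike of the part that bears square_mid alone.

How it is judged:
On the way, in this order (a step that is already met when the one before it is completed fails the run):
1. the knob is turned home and the fence is upright, with the square not yet on the bed (value of joint knob above 1.4 rad and angle between fence's own z axis and vertical below 0.03 rad and horizontal distance between square_mid and fence above 0.1 m), for 0.2 s.
2. the square, foot down on the bed, is pressed flush against the fence (over 1 N) (y of square_mid in the frame of fence between 0.012 and 0.018 m and x of square_mid in the frame of fence between -0.03 and 0.03 m and z of square_mid in the frame of fence between 0.052 and 0.0575 m and angle between square_mid's own z axis and vertical below 0.05 rad and angle between the z axis of square_mid and the z axis of fence, either way round below 0.04 rad and angle between the y axis of square_mid and the y axis of fence, either way round below 0.05 rad and contact force between square and fence above 1 N and contact force between square and bed above 0.3 N).
At the end, for the whole second after the job is handed in: Knob within 0.1 rad of its end stop, fence within 0.03 rad of upright; the square stands released and still on the bed (height within 2.5 mm, tilt under 0.05 rad), its back on the fence: gap under 3 mm, lean 0.04 rad, yaw 0.05 rad, within 30 mm of the middle of the fence (value of joint knob above 1.4 rad and angle between fence's own z axis and vertical below 0.03 rad and y of square_mid in the frame of fence between 0.012 and 0.018 m and x of square_mid in the frame of fence between -0.03 and 0.03 m and z of square_mid in the frame of fence between 0.052 and 0.0575 m and angle between square_mid's own z axis and vertical below 0.05 rad and angle between the z axis of square_mid and the z axis of fence, either way round below 0.04 rad and angle between the y axis of square_mid and the y axis of fence, either way round below 0.05 rad and contact force between square and bed above 0.3 N and linear speed of square below 0.02 m/s and angular speed of square below 0.1 rad/s); the robot touches nothing.
It fails at once if a bystander is shifted by more than 30 mm (distance of any of tube, tall_tube, chuck, oil, driver from where it was at the start of the episode above 0.03 m).
It also fails if it takes over 69 s, if anything falls off the work surface, if the arm or the gripper's body presses on something with over 40 N, if the wrist force passes 120 N, or if a joint passes its speed limit or range.

ROBOT

A 7-joint arm with a two-finger parallel gripper is mounted at the origin on the work surface. World frame = base frame: x ahead of the robot, y to its left, z up, the work surface at z = 0. Lengths are in m, angles in rad, forces in N, time in s.
With the tool pointing down it reaches from about 0.35 to 0.9 m from the base axis. Payload 19.9 kg.
Tool frame: the origin (TCP) lies midway between the tips of the shut fingers; the grasp point (between the pads) lies 19 mm behind it (grip_point_offset is the distance from the TCP to the grasp point, in m); z points along the fingers, y is the line along which they close (so a half turn about z gives the same grasp; the last joint's range is limited). The gripper opens to 94 mm and grips with 3 to 60 N. Pads are 16 mm wide; open, the fingers measure 119 mm over their backs; the gripper's body (75 mm by 177 mm) begins 78 mm behind the grasp point.
Start: joints at [1.198, 0.417, -0.01, 1.614, 0.005, 1.111, -0.053], TCP at [0.203, -0.591, 0.171] pointing down, gripper open.
Joint ranges: [-2.81, 2.81], [-0.39, 2.02], [-1.27, 1.25], [0.06, 2.57], [-1.19, 4.33], [0.19, 2], [-2.82, 2.82]. Speed limits (rad/s): [1.89, 1.89, 2.39, 2.39, 3.01, 3.01, 3.01].

INTERFACE

Orientations are given as a unit quaternion [x, y, z, w].
In Python, from workcell import get_obs, grab_frame, job_done, search_frame, cut_out, grip_point_offset gives the robot as it stands.
- The arm moves only by the tool move_arm, never from a script. Its argument "series" is a list of rows, each a list of 7 numbers: the shift along the tool's x, y, z in mm, then the turn, a rotation vector about the tool's x, y, z in rad, then the finger opening in mm, from 0 to 94. In form: [[x, y, z, ax, ay, az, gripper], ...]. A call has exactly 8 rows; each row is the pose to reach, as a shift and turn from the pose commanded when the call began, along the tool's axes at that moment; what a row does not reach only later rows make up. A row lasts 1/8 s, in which the tool goes at most 62.5 mm and 10.7 degrees, less where a joint would pass 70% of its speed; a pose out of reach is approached as far as the arm can. A call with a gripper value outside its range is refused whole. The fingers move at their own pace and stop on an object; "squeeze" is the grip in N (left out, the last holds). Time passes only in rows, so rows that repeat a pose let the fingers close, or fill a call up. It gives the time, the measured TCP pose, the force and the opening at its end, in the units of the state.
- get_obs(): the state, without advancing time (a new reading comes with each control period).
- grab_frame(name): name is "scene" or "top" or "wrist"; returns a dict with "frame" (384x512x3 uint8, red, green, blue), "range_z" (384x512 float32, m along the optical axis (not along the pixel's ray), 0 where there is no reading), "fovy" (degrees; the focal length in pixels is half the picture's height over the tangent of half this angle, whatever the lens; pixels are square), "cx", "cy" (the principal point, pixels), "R" (3x3) and "t" (3): a world point X has camera coordinates R X + t; the wrist camera has in their place "T_tool_cam" (4x4, takes a point from camera to tool coordinates, whose origin is the TCP and whose axes are the flange's). Camera axes: x right, y down, z forward; pixel columns grow to the right and rows downward; lengths in m; the calibration is good to about 2 mm. A picture is of the moment at which its call begins: read the wrist's pose just before it.
- job_done(): hands the job in, once; it reports no verdict.
Trained networks look in a picture, given as the dict that the camera call returned (one of the last four; its "shot" number tells which), for a name from the list of things; names that differ only in an ending like _2 or _b are one class to them, and where a whole thing is asked for, a point or a joint stands for the part that bears it (a point fixed in the world has none). Each returns a list of dicts, best first, with "score" (0 to 1); they miss things now and then, are a little off and sometimes report something else, mostly with a low value. They report only what shows in the picture. A call takes as long as a camera call. They do not tell look-alikes from the thing itself.
- search_frame(picture, name): "box" ([centre column, centre row, width, height] in pixels, round what is visible of it).
- cut_out(picture, name): "region" (384x512 bool, what is visible of it) and "box" ([centre column, centre row, width, height] in pixels, round what is visible of it).
The state is a dict: "time_s": time; "q": joint angles; "dq": joint speeds; "joint_torque": joint torques, N m; "eef_pos": TCP position; "tool_rot": TCP orientation; "ft_force": force on the tool from outside, world axes, zero at the start; "torque": the same for the moment, N m; "gripper_width": opening from 0.0 (shut) to 1.0 (fully open).
Only numpy, scipy, OpenCV 4.12 (cv2) and the standard library are available. Lean on these libraries where they do the work, as an engineer would, in place of code of your own. Each camera call takes 0.05 s, during which the arm holds its last target. There are 200 camera calls.

## Working session

There is one attempt and no reset: what is moved stays moved. The work goes in short steps, Python scripts to look and compute and a tool call to move; the robot and the scene stay as the last step left them, time stands still between calls to the robot, and variables do not carry over. Pictures are saved under pics/ and viewed, on a budget of 10 in all, crops included, one or two more only if the job needs it, and the job is handed in when it is done.

Besides the shell and the picture viewer there is one more tool, called after "Call:" as a command line: name --pt "numbers of a row" for each row, then --argument value for the rest. move_arm: Moves the arm, as the interface text tells. Its arguments: {"type":"object","properties":{"series":{"type":"array","items":{"type":"array","items":{"type":"number"}}},"squeeze":{"type":"number"}},"required":["series"]}

```bash
mkdir -p pics; ls; cat > h.py <<'E'
import numpy as np, cv2
from workcell import *
from scipy.spatial.transform import Rotation as Rn
def cloud(p,o=None):
    h,w=p["range_z"].shape; f=h/2/np.tan(np.radians(p["fovy"])/2)
    v,u=np.mgrid[:h,:w]; z=p["range_z"]
    c=np.stack([(u-p["cx"])/f*z,(v-p["cy"])/f*z,z],-1)
    if "R" in p: return (c-p["t"])@p["R"]
    T=p["T_tool_cam"]; c=c@T[:3,:3].T+T[:3,3]
    return c@Rn.from_quat(o["tool_rot"]).as_matrix().T+o["eef_pos"]
def save(p,n): cv2.imwrite(f"pics/{n}.png",p["frame"][:,:,::-1])
E
python3 - <<'E'
from h import *
o=get_obs(); print(o, grip_point_offset() if callable(grip_point_offset) else grip_point_offset)
ims=[]
for n in ("scene","top"):
    p=grab_frame(n); ims.append(p["frame"]); X=cloud(p); np.savez(n,X=X,f=p["frame"])
    print(n,p["fovy"],(-p["R"].T@p["t"]).round(3))
    for k in ["base","bed","fence","knob","knob_bar","square_mid","tube","tall_tube","chuck","oil","driver"]:
        for d in cut_out(p,k)[:3]:
            m=d["region"]&(p["range_z"]>0)
            print(n,k,round(d["score"],2),np.round(d["box"]),np.median(X[m],0).round(3),X[m].min(0).round(3),X[m].max(0).round(3))
cv2.imwrite("pics/a.png",cv2.resize(ims[0],(800,600))[:,:,::-1]);cv2.imwrite("pics/b.png",cv2.resize(ims[1],(800,600))[:,:,::-1])
E
```

```text
pics
{'time_s': 0.0, 'q': array([ 1.19848162,  0.41798628, -0.01030996,  1.61418507,  0.00471043,
        1.11068155, -0.05299391]), 'dq': array([-0.0002072 , -0.00076461, -0.0017145 , -0.000635  , -0.0005076 ,
        0.00134896, -0.00017487]), 'joint_torque': array([-6.63074243e-04, -8.51260614e+01,  6.38240296e-01, -4.26000595e+01,
       -4.90089599e-02,  1.87191559e-02, -2.26776643e-05]), 'eef_pos': array([ 0.20285643, -0.59071579,  0.17051302]), 'tool_rot': array([ 9.86349086e-01,  1.64666625e-01, -1.50030527e-04, -5.99828067e-04]), 'ft_force': array([0.72712984, 0.30207916, 0.64990148]), 'torque': array([-0.01111616,  0.00224265,  0.06307938]), 'gripper_width': 1.0005020119662495} 0.0188
scene 53.816322025145126 [ 1.349 -0.311  0.822]
scene base 0.87 [250. 198. 129.  79.] [ 0.594 -0.026  0.065] [ 0.39  -0.221 -0.003] [0.676 0.149 0.15 ]
scene bed 0.83 [270. 190.  46.  42.] [0.574 0.056 0.069] [ 0.493 -0.025  0.061] [0.643 0.123 0.147]
scene bed 0.52 [247. 201. 124.  77.] [ 0.596 -0.027  0.065] [ 0.389 -0.218 -0.004] [0.676 0.149 0.15 ]
scene fence 0.75 [256. 186.  17.  32.] [ 
[... 1702 characters left out ...]
54 [131. 236.  28.  19.] [0.46  0.348 0.018] [ 0.438  0.325 -0.006] [0.491 0.4   0.115]
top tube 0.29 [264. 199. 120.  66.] [ 0.567 -0.008  0.067] [ 0.474 -0.22  -0.005] [0.68  0.145 0.156]
top tall_tube 0.73 [182. 144.  20.  25.] [0.74  0.205 0.08 ] [0.724 0.182 0.002] [0.768 0.225 0.126]
top chuck 0.93 [361. 173.  26.  21.] [ 0.667 -0.346  0.039] [ 0.636 -0.385 -0.002] [ 0.711 -0.318  0.06 ]
top chuck 0.6 [212. 184.  15.  13.] [0.607 0.115 0.11 ] [0.587 0.094 0.068] [0.625 0.133 0.129]
top oil 0.81 [373. 205.  19.  20.] [ 0.567 -0.373  0.067] [ 0.551 -0.409 -0.005] [ 0.595 -0.358  0.104]
top driver 0.72 [252. 142.  65.  12.] [ 0.772 -0.049  0.023] [ 0.758 -0.099  0.009] [0.787 0.093 0.032]
```

View pics/a.png

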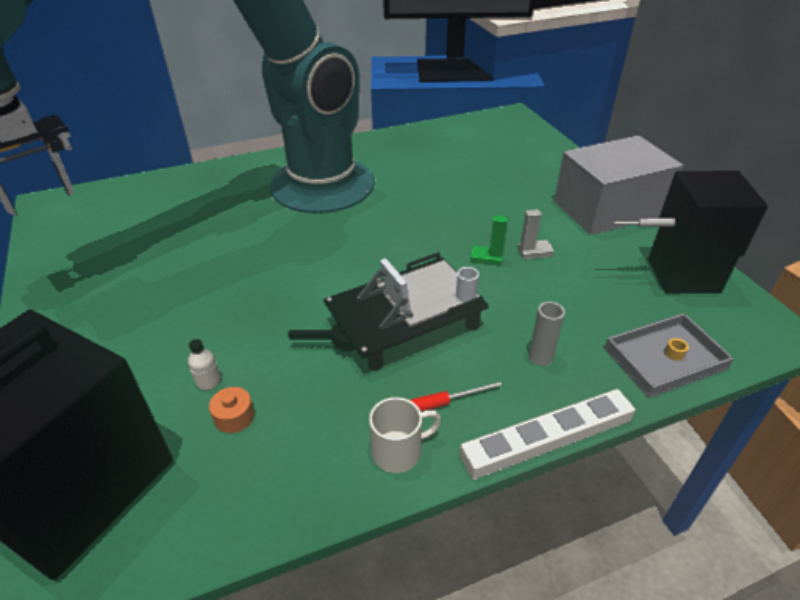

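View pics/b.png

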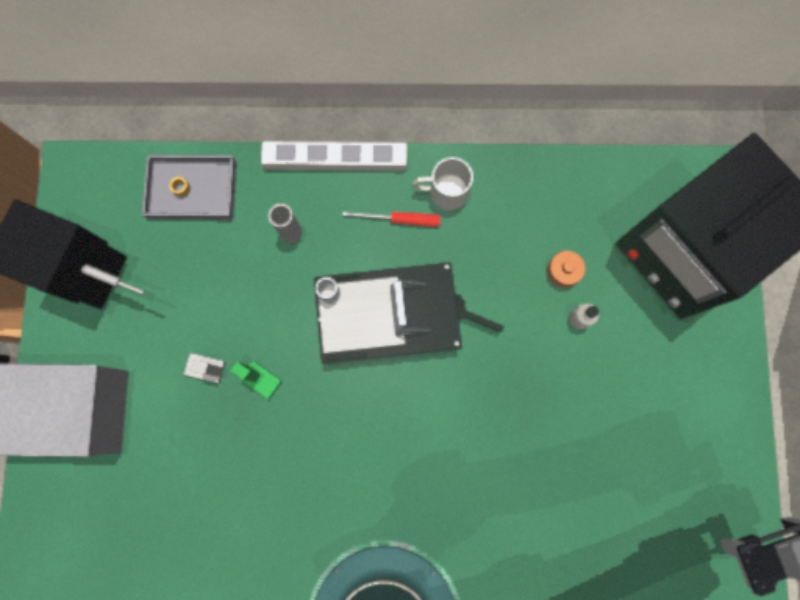

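```bash
python3 - <<'E'
from h import *
# base frame fit from top view: bed-height / base top points
for n in ("top","scene"):
    d=np.load(n+".npz"); X=d["X"].reshape(-1,3)
    def box(zlo,zhi,xl,xh,yl,yh):
        m=(X[:,2]>zlo)&(X[:,2]<zhi)&(X[:,0]>xl)&(X[:,0]<xh)&(X[:,1]>yl)&(X[:,1]<yh); return X[m]
    P=box(.055,.085,.4,.72,-.2,.2); print(n,"base",len(P),cv2.minAreaRect((P[:,:2]*1000).astype(np.float32)),np.percentile(P,[1,99],0).round(3).tolist())
    P=box(.02,.050,.48,.66,-.26,-.16); print(n,"bar",len(P),P.mean(0).round(3), P[np.argsort(P[:,1])[:6]].round(3).tolist())
    P=box(.095,.125,.36,.52,.18,.31); print(n,"sq top A",len(P),P.mean(0).round(3))
    P=box(.095,.125,.36,.52,.31,.42); print(n,"sq top B",len(P),P.mean(0).round(3))
    P=box(.006,.125,.36,.52,.18,.31); print(n,"A",cv2.minAreaRect((P[:,:2]*1000).astype(np.float32)))
E
```

```text
top base 4582 ((573.1607666015625, 2.6006927490234375), (171.2823028564453, 269.95587158203125), 7.189482688903809) [[0.481, -0.131, 0.058], [0.662, 0.134, 0.083]]
top bar 103 [ 0.558 -0.192  0.041] [[0.547, -0.223, 0.04], [0.55, -0.223, 0.042], [0.541, -0.221, 0.038], [0.547, -0.22, 0.039], [0.553, -0.22, 0.04], [0.544, -0.22, 0.042]]
top sq top A 84 [0.453 0.267 0.109]
top sq top B 82 [0.46  0.342 0.109]
top A ((447.74114990234375, 244.16964721679688), (128.90231323242188, 139.20237731933594), 24.44135093688965)
scene base 3264 ((576.5449829101562, 3.391357421875), (172.775146484375, 270.2686462402344), 7.060628414154053) [[0.486, -0.132, 0.057], [0.67, 0.133, 0.083]]
scene bar 144 [ 0.564 -0.19   0.037] [[0.556, -0.222, 0.032], [0.553, -0.221, 0.033], [0.552, -0.22, 0.036], [0.552, -0.22, 0.04], [0.557, -0.219, 0.032], [0.55, -0.219, 0.043]]
scene sq top A 62 [0.46  0.267 0.105]
scene sq top B 66 [0.466 0.344 0.105]
scene A ((444.260009765625, 252.5651397705078), (69.78096008300781, 50.69081115722656), 58.918243408203125)
```

The green look-alike is at about (255,378) in the top picture and the grey target square at (205,368). The base is turned about +0.12 rad and the bar points to (500,327). The mug is beyond, at (450,185). Next I'll go beside the bar on its -x side with the fingers shut.

```bash
cat >> h.py <<'E'
def rows(targets,o=None):
    """targets: list of (x,y,z,yaw of tool x in world); tool pointing down. prints shift mm/rotvec in the tool frame"""
    o=o or get_obs(); R0=Rn.from_quat(o["tool_rot"])
    for x,y,z,a in targets:
        Rt=Rn.from_matrix(np.array([[np.cos(a),np.sin(a),0],[np.sin(a),-np.cos(a),0],[0,0,-1.]]))
        print((R0.inv().apply(np.array([x,y,z])-o["eef_pos"])*1000).round(1),(R0.inv()*Rt).as_rotvec().round(3))
E
python3 - <<'E'
from h import *
o=get_obs()
for n in ("top","scene"):
    X=np.load(n+".npz")["X"].reshape(-1,3)
    m=(X[:,2]>.03)&(X[:,2]<.050)&(X[:,0]>.48)&(X[:,0]<.66)&(X[:,1]>-.26)&(X[:,1]<-.165); P=X[m]
    c=P.mean(0); d=np.linalg.svd(P[:,:2]-c[:2])[2][0]; print(c,np.arctan2(d[1],d[0]))
    A=np.array([.590,-.121]); v=c[:2]-A; print("angle",np.arctan2(v[1],v[0]))
    m=(X[:,2]>.004)&(X[:,2]<.12)&(X[:,0]>.7)&(X[:,0]<.9)&(X[:,1]>-.25)&(X[:,1]<-.07)
    print("mug",X[m].min(0),X[m].max(0))
rows([(.523,-.190,.17,.331),(.523,-.190,.022,.331)],o)
E
```

```text
[ 0.55739057 -0.19373811  0.04111783] 1.172792815482794
angle -1.9922462816112587
mug [ 0.70112272 -0.24883043  0.00400254] [ 0.89781303 -0.07010241  0.09796892]
[ 0.56242598 -0.193331    0.03850922] -1.9768329805188736
angle -1.9350088806741592
mug [ 0.71480752 -0.23150432  0.00404541] [ 0.89716791 -0.07002228  0.093464  ]
[ 432.9 -275.4    1.1] [-0.  0. -0.]
[ 432.9 -275.3  149.1] [-0.  0. -0.]
```

Call:
move_arm --pt "50 -32 0 0 0 0 60" --pt "100 -64 0 0 0 0 30" --pt "150 -95 0 0 0 0 0" --pt "200 -127 0 0 0 0 0" --pt "250 -159 0 0 0 0 0" --pt "300 -190 0 0 0 0 0" --pt "350 -223 0 0 0 0 0" --pt "400 -254 0 0 0 0 0" --squeeze 20

```text
time_s: 2.2
eef_pos: [0.4998, -0.2193, 0.1714]
tool_rot: [0.986, 0.165, 0.0, 0.0]
ft_force: [0.6, -1.5, 0.4]
gripper_width: 0.188
```

```bash
python3 - <<'E'
from h import *
o=get_obs(); print(o["eef_pos"],o["gripper_width"],o["q"])
rows([(.523,-.190,.17,.331),(.523,-.190,.022,.331)],o)
E
```

```text
[ 0.49982401 -0.21932752  0.17143024] 0.18783531188815253 [ 0.56623183  0.28632441 -0.25055568  1.80579774  0.08054032  1.05886667
 -0.95411574]
[ 31.4 -20.2   1.4] [ 0. -0. -0.]
[ 31.4 -20.3 149.4] [ 0. -0. -0.]
```

Call:
move_arm --pt "16 -10 5 0 0 0 0" --pt "31 -20 20 0 0 0 0" --pt "31 -20 50 0 0 0 0" --pt "31 -20 80 0 0 0 0" --pt "31 -20 110 0 0 0 0" --pt "31 -20 135 0 0 0 0" --pt "31 -20 149 0 0 0 0" --pt "31 -20 149 0 0 0 0"

```text
time_s: 3.2
eef_pos: [0.5213, -0.1918, 0.0217]
tool_rot: [0.986, 0.165, -0.0, -0.0]
ft_force: [-0.5, 0.1, 1.5]
gripper_width: 0.005
```

```bash
python3 - <<'E'
from h import *
o=get_obs(); print(o["eef_pos"],o["gripper_width"],o["ft_force"])
A=np.array([.590,-.121]); T=[]
for a in np.linspace(-1.965,-.85,9):
    t=np.array([-np.sin(a),np.cos(a)]); p=A+.088*np.array([np.cos(a),np.sin(a)])-.018*t
    T.append((*p,.022,.331))
rows(T,o); print(np.round(T,3))
p=grab_frame("wrist"); save(p,"w1")
E
```

```text
[ 0.52134052 -0.19180772  0.02172747] 0.004761311419265248 [-0.46071807  0.07788178  1.51075811]
[16.1  9.3 -0.3] [-0.001  0.001 -0.   ]
[24.3 18.7 -0.3] [-0.001  0.001 -0.   ]
[33.7 26.9 -0.3] [-0.001  0.001 -0.   ]
[44.2 33.8 -0.3] [-0.001  0.001 -0.   ]
[55.5 39.1 -0.3] [-0.001  0.001 -0.   ]
[67.5 42.8 -0.4] [-0.001  0.001 -0.   ]
[79.8 44.8 -0.4] [-0.001  0.001 -0.   ]
[92.3 45.1 -0.4] [-0.001  0.001 -0.   ]
[104.7  43.6  -0.4] [-0.001  0.001 -0.   ]
[[ 0.54  -0.195  0.022  0.331]
 [ 0.55  -0.202  0.022  0.331]
 [ 0.562 -0.206  0.022  0.331]
 [ 0.574 -0.209  0.022  0.331]
 [ 0.587 -0.211  0.022  0.331]
 [ 0.599 -0.21   0.022  0.331]
 [ 0.611 -0.208  0.022  0.331]
 [ 0.623 -0.204  0.022  0.331]
 [ 0.635 -0.199  0.022  0.331]]
```

View pics/w1.png

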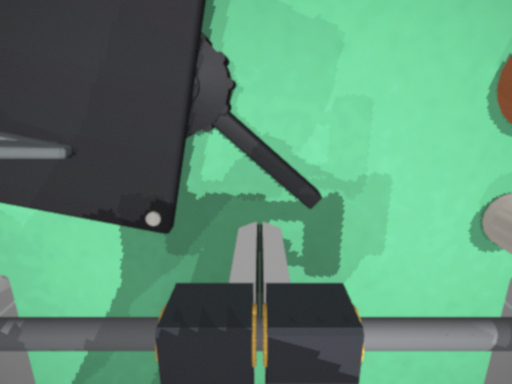

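The shut fingertips are at (260,228), on the near side of the bar, which runs from (225,120) to (315,198). The way is clear, so I'll sweep the arc.

Call:
move_arm --pt "16 9 0 0 0 0 0" --pt "24 19 0 0 0 0 0" --pt "34 27 0 0 0 0 0" --pt "44 34 0 0 0 0 0" --pt "55 39 0 0 0 0 0" --pt "67 43 0 0 0 0 0" --pt "80 45 0 0 0 0 0" --pt "92 45 0 0 0 0 0"

```text
time_s: 4.25
eef_pos: [0.6241, -0.2042, 0.022]
tool_rot: [0.986, 0.165, -0.0, -0.0]
ft_force: [0.3, -0.3, -0.4]
gripper_width: 0.005
```

Call:
move_arm --pt "6 -1 0 0 0 0 0" --pt "12 -2 0 0 0 0 0" --pt "16 -3 0 0 0 0 0" --pt "20 -5 0 0 0 0 0" --pt "24 -7 0 0 0 0 0" --pt "27 -9 0 0 0 0 0" --pt "30 -11 0 0 0 0 0" --pt "30 -11 0 0 0 0 0"

```text
time_s: 5.25
eef_pos: [0.6482, -0.1842, 0.0221]
tool_rot: [0.986, 0.165, -0.0, -0.0]
ft_force: [0.1, -0.9, -0.7]
gripper_width: 0.005
```

```bash
python3 - <<'E'
from h import *
o=get_obs(); p=grab_frame("wrist"); X=cloud(p,o).reshape(-1,3); save(p,"w2")
A=np.array([.590,-.121]); d=X[:,:2]-A; r=np.hypot(*d.T); a=np.arctan2(d[:,1],d[:,0])
m=(r>.06)&(r<.115)&(X[:,2]>.03)&(X[:,2]<.05)&(X[:,1]<-.155+0*a)
dark=p["frame"].reshape(-1,3).max(1)<70
m&=dark; print(m.sum(),np.median(a[m]),"home",-.821+.124, o["eef_pos"],o["ft_force"])
P=X[m]; dd=np.linalg.svd(P[:,:2]-P[:,:2].mean(0),full_matrices=False)[2][0]; print(np.arctan2(dd[1],dd[0]))
E
```

```text
35 -1.9649040450081718 home -0.697 [ 0.64817386 -0.18415894  0.02211024] [ 0.09586675 -0.88891558 -0.71256127]
-2.8824088539290758
```

View pics/w2.png

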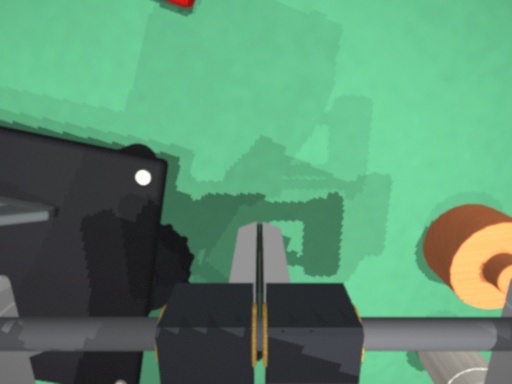

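The bar isn't ahead of the fingers at (260,228), and no push force was felt. It may have slipped past, so I'll check from above.

```bash
python3 - <<'E'
from h import *
a=grab_frame("top"); b=grab_frame("scene")
A=cv2.resize(a["frame"][150:260,210:370],(640,440),interpolation=cv2.INTER_CUBIC)
B=cv2.resize(b["frame"][150:270,140:340],(640,384),interpolation=cv2.INTER_CUBIC)
cv2.imwrite("pics/c.png",cv2.resize(np.vstack([A,B])[:,:,::-1],(466,600)))
E
```

```text
(no output)
```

View pics/c.png

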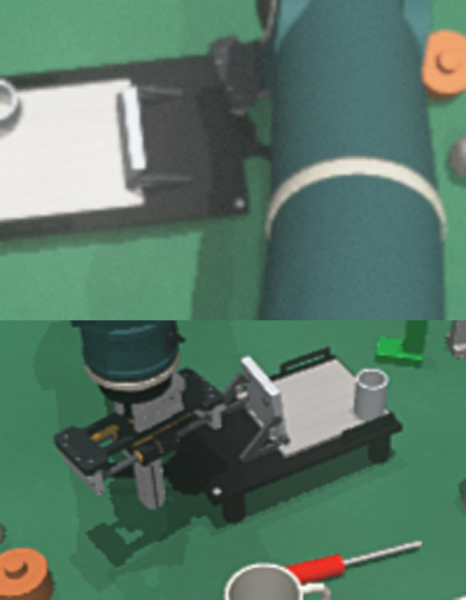

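Call:
move_arm --pt "0 0 -20 0 0 0 0" --pt "0 0 -50 0 0 0 0" --pt "0 10 -80 0 0 0 0" --pt "-40 20 -110 0 0 0 0" --pt "-80 20 -130 0 0 0 0" --pt "-120 20 -140 0 0 0 0" --pt "-150 20 -140 0 0 0 0" --pt "-150 20 -140 0 0 0 0"

```text
time_s: 6.4
eef_pos: [0.5114, -0.2536, 0.164]
tool_rot: [0.987, 0.163, 0.0, 0.001]
ft_force: [1.0, 0.1, 0.1]
gripper_width: 0.004
```

```bash
python3 - <<'E'
from h import *
o=get_obs(); p=grab_frame("wrist"); X=cloud(p,o); np.savez("w3",X=X,f=p["frame"]); save(p,"w3"); print(o["eef_pos"])
for k in ("knob_bar","knob","fence"):
    for d in cut_out(p,k)[:2]:
        m=d["region"]&(p["range_z"]>0); print(k,d["score"],d["box"],np.median(X[m],0))
E
```

```text
[ 0.51140524 -0.25356794  0.16398912]
knob 0.95 [201.8, 82.0, 86.1, 111.1] [ 0.57784866 -0.14627312  0.04195192]
fence 0.59 [15.2, 39.2, 27.7, 78.4] [ 0.56696118 -0.02094554  0.0899751 ]
fence 0.54 [202.0, 82.5, 82.6, 109.4] [ 0.57759011 -0.14632962  0.04181474]
```

View pics/w3.png

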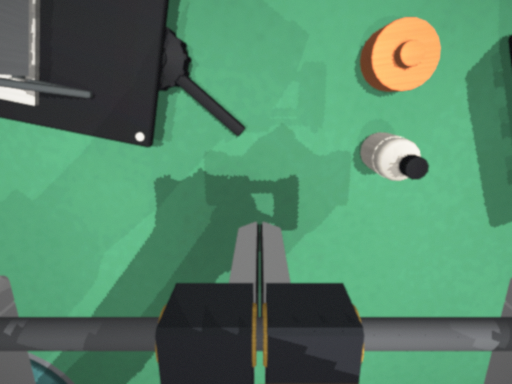

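The bar runs from (185,75) to (240,130), so it hasn't turned. I'll measure its true position.

```bash
python3 - <<'E'
from h import *
d=np.load("w3.npz"); X=d["X"];f=d["f"]
for (u,v) in [(185,80),(200,92),(215,107),(230,120),(238,128),(175,60),(140,136),(408,52)]: print(u,v,X[v,u].round(4),f[v,u])
o=get_obs();print(o["q"])
E
```

```text
185 80 [ 0.5795 -0.1513  0.0413] [56 55 58]
200 92 [ 0.5733 -0.1684  0.0403] [58 58 61]
215 107 [ 0.5642 -0.187   0.0413] [57 56 60]
230 120 [ 0.5568 -0.2053  0.0416] [56 57 59]
238 128 [ 0.5517 -0.2156  0.0414] [56 58 59]
175 60 [ 0.5943 -0.1384  0.0458] [62 60 64]
140 136 [ 0.5163 -0.1285  0.0647] [247 246 242]
408 52 [ 0.6714 -0.3452  0.0537] [254 192 115]
[ 0.59504479  0.34124875 -0.23959937  1.75234556  0.09080359  1.05828208
 -0.91486456]
```

```bash
python3 - <<'E'
from h import *
d=np.load("w3.npz"); X=d["X"];o=get_obs()
R=Rn.from_quat(o["tool_rot"])
for (u,v) in [(250,226),(250,230),(270,230),(245,240),(275,240),(240,270),(280,270),(236,282),(200,300),(320,300)]: print(u,v,(R.inv().apply(X[v,u]-o["eef_pos"])*1000).round(1))
p=grab_frame("wrist");print(p["T_tool_cam"].round(4))
E
```

```text
250 226 [  6.8  -5.4 -40.6]
250 230 [  7.5  -5.2 -47.9]
270 230 [  6.5   6.2 -45.7]
245 240 [  7.2  -7.5 -60.2]
275 240 [  7.    8.3 -59.9]
240 270 [  6.9  -8.5 -89.8]
280 270 [  7.1   9.  -90.1]
236 282 [  6.4  -9.7 -98.3]
200 300 [  30.8  -15.  -144.4]
320 300 [  31.4   15.1 -145.3]
[[ 4.000e-04 -9.590e-01 -2.835e-01  8.330e-02]
 [ 1.000e+00  5.000e-04 -3.000e-04 -1.100e-03]
 [ 5.000e-04 -2.835e-01  9.590e-01 -2.124e-01]
 [ 0.000e+00  0.000e+00  0.000e+00  1.000e+00]]
```

```bash
python3 - <<'E'
from h import *
o=get_obs();print(o["eef_pos"]); R=Rn.from_quat(o["tool_rot"])
p=grab_frame("scene"); X=cloud(p); L=R.inv().apply((X-o["eef_pos"]).reshape(-1,3)).reshape(X.shape)*1000
m=(abs(L[...,0])<25)&(abs(L[...,1])<30)&(L[...,2]<40)&(L[...,2]>-110)
P=L[m]; 
for z0 in range(-110,40,10):
    q=P[(P[:,2]>=z0)&(P[:,2]<z0+10)]
    if len(q): print(z0,len(q),q.min(0).round(0),q.max(0).round(0))
w=grab_frame("wrist"); print(w["fovy"],w["cx"],w["cy"])
v,u=np.where(m); 
cv2.imwrite("pics/d.png",cv2.resize(p["frame"][v.min()-25:v.max()+40,u.min()-30:u.max()+30],(500,600),interpolation=cv2.INTER_CUBIC)[:,:,::-1])
f=192/np.tan(np.radians(w["fovy"])/2);print(f)
print(w["range_z"][196:232:3,245].round(3),w["range_z"][196:232:3,252].round(3))
E
```

```text
[ 0.5135041  -0.25153892  0.16229295]
-110 46 [  -9.  -13. -110.] [  10.   14. -100.]
-100 40 [  -7.  -13. -100.] [ 11.  13. -90.]
-90 37 [ -7. -12. -90.] [ 10.  13. -80.]
-80 35 [-10. -13. -80.] [ 10.  13. -70.]
-70 37 [-11. -12. -70.] [ 11.  13. -61.]
-60 38 [ -9. -11. -60.] [ 11.  12. -50.]
-50 32 [ -8. -13. -49.] [ 11.  13. -40.]
-40 8 [  6.  -9. -40.] [ 12.   5. -34.]
62.08529518745758 259.2043936512351 189.15911832519947
319.00356819739176
[0.395 0.396 0.397 0.398 0.397 0.399 0.4   0.402 0.403 0.404 0.186 0.181] [0.395 0.395 0.397 0.398 0.398 0.399 0.4   0.401 0.403 0.192 0.187 0.182]
```

Both cameras agree that the shut fingers end about 37 mm short of the reported TCP along tool z. The tips therefore passed above the bar at about 59 mm and turned nothing. I'll correct for that with TCP z about -15 mm.

```bash
python3 - <<'E'
from h import *
rows([(.515,-.205,.05,.331),(.520,-.190,-.015,.331)])
E
```

```text
[ 16.8 -43.4 112. ] [-0.    -0.     0.001]
[ 26.5 -56.  177. ] [-0.    -0.     0.001]
```

Call:
move_arm --pt "10 -20 30 0 0 0 0" --pt "17 -43 60 0 0 0 0" --pt "20 -50 90 0 0 0 0" --pt "23 -56 120 0 0 0 0" --pt "26 -56 150 0 0 0 0" --pt "26 -56 168 0 0 0 0" --pt "26 -56 177 0 0 0 0" --pt "26 -56 177 0 0 0 0"

```text
time_s: 7.75
eef_pos: [0.5191, -0.1908, -0.0149]
tool_rot: [0.986, 0.165, -0.0, -0.0]
ft_force: [0.2, -0.6, 0.3]
gripper_width: 0.005
```

```bash
python3 - <<'E'
from h import *
o=get_obs(); print(o["eef_pos"],o["ft_force"])
A=np.array([.590,-.121]); T=[]
for a in np.linspace(-1.965,-.70,12):
    t=np.array([-np.sin(a),np.cos(a)]); p=A+.088*np.array([np.cos(a),np.sin(a)])-.018*t
    T.append((*p,-.015,.331))
rows(T,o)
E
```

```text
[ 0.51909619 -0.19076785 -0.01485552] [ 0.23559991 -0.60110618  0.25090997]
[17.9 11.   0.1] [-0.  0. -0.]
[24.6 18.9  0.1] [-0.  0. -0.]
[32.1 25.9  0.1] [-0.  0. -0.]
[40.4 32.1  0.1] [-0.  0. -0.]
[49.3 37.3  0.1] [-0.  0. -0.]
[58.8 41.4  0.1] [-0.  0. -0.]
[68.7 44.4  0.1] [-0.  0. -0.]
[78.8 46.2  0.1] [-0.  0. -0.]
[89.1 46.9  0.1] [-0.  0. -0.]
[99.4 46.3  0.1] [-0.  0. -0.]
[1.096e+02 4.460e+01 1.000e-01] [-0.  0. -0.]
[1.195e+02 4.180e+01 1.000e-01] [-0.  0. -0.]
```

Call:
move_arm --pt "18 11 0 0 0 0 0" --pt "25 19 0 0 0 0 0" --pt "32 26 0 0 0 0 0" --pt "40 32 0 0 0 0 0" --pt "49 37 0 0 0 0 0" --pt "59 41 0 0 0 0 0" --pt "69 44 0 0 0 0 0" --pt "79 46 0 0 0 0 0"

```text
time_s: 8.75
eef_pos: [0.6093, -0.2085, -0.0149]
tool_rot: [0.986, 0.165, -0.0, -0.0]
ft_force: [-3.8, 1.3, 0.2]
gripper_width: 0.006
```

Call:
move_arm --pt "5 1 0 0 0 0 0" --pt "10 1 0 0 0 0 0" --pt "15 1 0 0 0 0 0" --pt "20 0 0 0 0 0 0" --pt "25 0 0 0 0 0 0" --pt "30 -1 0 0 0 0 0" --pt "35 -3 0 0 0 0 0" --pt "38 -4 0 0 0 0 0"

```text
time_s: 9.75
eef_pos: [0.6437, -0.1921, -0.0149]
tool_rot: [0.986, 0.165, 0.0, -0.0]
ft_force: [-3.2, 0.2, 0.3]
gripper_width: 0.005
```

```bash
python3 - <<'E'
from h import *
o=get_obs(); p=grab_frame("wrist"); X=cloud(p,o); save(p,"w4"); print(o["eef_pos"],o["ft_force"])
Y=X.reshape(-1,3); A=np.array([.590,-.121]); d=Y[:,:2]-A; r=np.hypot(*d.T); a=np.arctan2(d[:,1],d[:,0])
g=np.arange(len(Y))//512
m=(r>.05)&(r<.118)&(Y[:,2]>.036)&(Y[:,2]<.046)&(g<280)&(a<0)&(a>-2)
print(m.sum(),np.percentile(a[m],[10,50,90]) if m.any() else 0,Y[m].mean(0),Y[m][r[m].argmax()])
E
```

```text
[ 0.64369643 -0.19208772 -0.01485241] [-3.15845011  0.16547135  0.31180995]
2812 [-0.7890331  -0.68455439 -0.61352831] [ 0.65265202 -0.1733449   0.04059719] [ 0.6756789  -0.18857639  0.04012948]
```

View pics/w4.png

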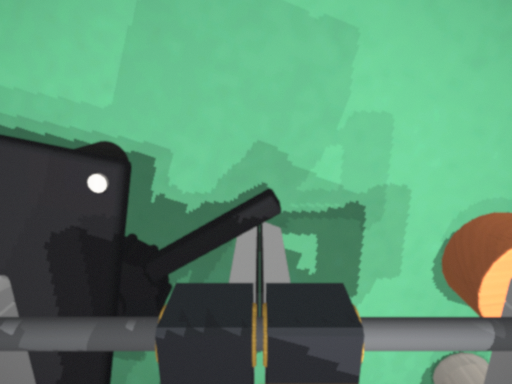

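The bar, now ahead of the fingers from (150,265) to (272,200), has swung to about -0.68 rad, which is roughly home. I'll push a little further to feel the stop.

Call:
move_arm --pt "1 -1 0 0 0 0 0" --pt "2 -2 0 0 0 0 0" --pt "3 -3 0 0 0 0 0" --pt "4 -4 0 0 0 0 0" --pt "5 -5 0 0 0 0 0" --pt "5 -5 0 0 0 0 0" --pt "5 -5 0 0 0 0 0" --pt "5 -5 0 0 0 0 0"

```text
time_s: 10.8
eef_pos: [0.6448, -0.1907, -0.0149]
tool_rot: [0.987, 0.163, -0.001, 0.002]
ft_force: [-9.9, -17.9, 3.7]
gripper_width: 0.008
```

The force rose to about 20 N with no further motion, so the knob is at its stop. I'll back off, lift and head to the square.

Call:
move_arm --pt "-7 4 0 0 0 0 0" --pt "-14 8 0 0 0 0 0" --pt "-16 9 -20 0 0 0 0" --pt "-16 9 -60 0 0 0 0" --pt "-16 9 -110 0 0 0 0" --pt "-16 9 -160 0 0 0 0" --pt "-16 9 -210 0 0 0 0" --pt "-16 9 -240 0 0 0 20"

```text
time_s: 11.8
eef_pos: [0.635, -0.1993, 0.2297]
tool_rot: [0.986, 0.165, 0.002, 0.001]
ft_force: [0.0, 0.6, -0.5]
gripper_width: 0.076
```

```bash
python3 - <<'E'
from h import *
o=get_obs();print(o["eef_pos"],o["q"].round(2))
rows([(.46,.36,.24,1.69)],o)
p=grab_frame("scene");X=cloud(p).reshape(-1,3)
# fence top/knob check
for k in ("fence","knob_bar"):
    for d in cut_out(p,k)[:1]:
        P=X[(d["region"]&(p["range_z"]>0)).ravel()]; print(k,d["score"],np.median(P,0))
c=np.array([.5745,.003]);s=.124
B=(X[:,:2]-c)@np.array([[np.cos(s),-np.sin(s)],[np.sin(s),np.cos(s)]])
for z in (.08,.10,.12,.14):
    m=(abs(B[:,0])<.045)&(abs(B[:,1]+.01)<.03)&(abs(X[:,2]-z)<.01); print(z,m.sum(),np.percentile(B[m,1],[50,90,97]).round(4))
E
```

```text
[ 0.63502051 -0.1993365   0.22969283] [ 0.43  0.46 -0.25  1.43  0.12  1.26 -1.07]
[  16.6 -585.8  -11.4] [ 0.004 -0.002 -1.359]
fence 0.6 [ 0.5862799  -0.01598692  0.11693273]
knob_bar 0.49 [ 0.6185389  -0.14515228  0.04089983]
0.08 103 [-0.0205  0.0098  0.0166]
0.1 91 [-0.0204 -0.0136 -0.0098]
0.12 94 [-0.0206 -0.0134 -0.0094]
0.14 146 [-0.0197 -0.011  -0.0096]
```

Call:
move_arm --pt "2 -50 0 0 0 -0.15 60" --pt "4 -105 0 0 0 -0.3 60" --pt "6 -160 0 0 0 -0.45 60" --pt "8 -215 0 0 0 -0.6 60" --pt "10 -270 0 0 0 -0.75 60" --pt "11 -325 0 0 0 -0.9 60" --pt "12 -380 0 0 0 -1.05 60" --pt "13 -435 0 0 0 -1.2 60"

```text
time_s: 12.95
eef_pos: [0.504, 0.2174, 0.225]
tool_rot: [0.719, 0.695, -0.0, -0.0]
ft_force: [1.4, -0.1, 0.1]
gripper_width: 0.639
```

```bash
python3 - <<'E'
from h import *
rows([(.46,.36,.24,1.69)])
E
```

```text
[141.  -48.9 -15. ] [-0.     0.    -0.154]
```

Call:
move_arm --pt "50 -17 -5 0 0 -0.08 60" --pt "100 -34 -10 0 0 -0.15 60" --pt "141 -49 -15 0 0 -0.15 60" --pt "141 -49 -15 0 0 -0.15 60" --pt "141 -49 -15 0 0 -0.15 60" --pt "141 -49 -15 0 0 -0.15 60" --pt "141 -49 -15 0 0 -0.15 60" --pt "141 -49 -15 0 0 -0.15 60"

```text
time_s: 13.95
eef_pos: [0.4622, 0.3583, 0.2402]
tool_rot: [0.667, 0.745, 0.0, 0.0]
ft_force: [0.0, 0.1, 0.2]
gripper_width: 0.641
```

```bash
python3 - <<'E'
from h import *
o=get_obs(); print(o["eef_pos"],o["q"].round(2)); p=grab_frame("wrist"); X=cloud(p,o); np.savez("w5",X=X,f=p["frame"]); save(p,"w5")
R=Rn.from_quat(o["tool_rot"]); L=R.inv().apply((X-o["eef_pos"]).reshape(-1,3))*1000
m=(L[:,2]<20)&(abs(L[:,0])<20)&(abs(L[:,1])<60)&(p["range_z"].ravel()>0)
for s in (1,-1):
    q=L[m&(s*L[:,1]>0)]; print("tips z",np.percentile(q[:,2],[97,100]),q[q[:,2].argmax()])
for d in cut_out(p,"square_mid")[:3]:
    g=d["region"]&(p["range_z"]>0); P=X[g]; print(d["score"],np.round(d["box"]),np.median(P,0).round(3),p["frame"][g].mean(0).round())
    if np.median(P[:,1])>.31:
      T=P[P[:,2]>.1]; F=P[(P[:,2]>.01)&(P[:,2]<.022)]
      for n,q in (("top",T),("foot",F),("all",P[P[:,2]>.008])): 
        if len(q)>3: print(n,len(q),q.mean(0).round(4),cv2.minAreaRect((q[:,:2]*1000).astype(np.float32)))
E
```

```text
[0.46222356 0.35825415 0.24020376] [-0.15  0.37 -0.73  1.61  0.25  1.26 -0.81]
tips z [-42.02545518 -32.04753968] [  6.69909349  30.56440519 -32.04753968]
tips z [-42.44287974 -32.60002858] [  6.24828649 -29.86028465 -32.60002858]
0.91 [241. 228.  52.  60.] [0.45  0.274 0.044] [ 34. 136.  59.]
0.85 [264. 160.  46.  73.] [0.464 0.363 0.016] [163. 163. 157.]
top 481 [0.4622 0.3487 0.1086] ((462.29949951171875, 347.6150817871094), (29.826372146606445, 19.93050765991211), 77.20222473144531)
foot 1202 [0.467  0.3747 0.0151] ((466.8394775390625, 366.6838073730469), (69.9177017211914, 44.04377365112305), 77.1261978149414)
all 1948 [0.4651 0.3662 0.0447] ((466.81982421875, 366.7073974609375), (69.92408752441406, 44.04987335205078), 77.18570709228516)
```

View pics/w5.png

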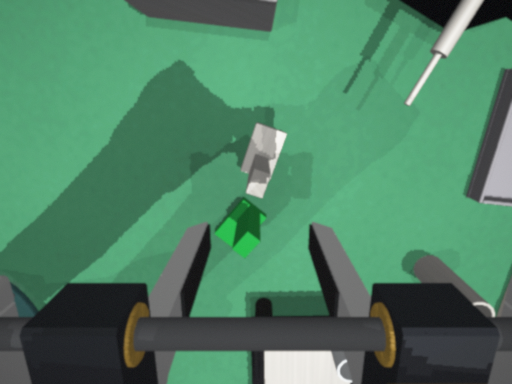

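The grey square is at (264,160) with its foot pointing up the picture, and green is at (241,228). The open fingers are on either side, ahead of the gripper. The upright's centre is (0.4623, 0.3477) and its yaw 77.1°.

```bash
python3 - <<'E'
from h import *
rows([(.4627,.3495,.15,1.346),(.4627,.3495,.036,1.346)])
E
```

```text
[-9.  -0.4 90.2] [ 0.    -0.     0.335]
[ -9.   -0.4 204.2] [ 0.    -0.     0.335]
```

Call:
move_arm --pt "-4 0 10 0 0 0.15 50" --pt "-9 0 30 0 0 0.3 50" --pt "-9 0 60 0 0 0.335 50" --pt "-9 0 100 0 0 0.335 50" --pt "-9 0 140 0 0 0.335 50" --pt "-9 0 175 0 0 0.335 50" --pt "-9 0 200 0 0 0.335 50" --pt "-9 0 204 0 0 0.335 50"

```text
time_s: 15.05
eef_pos: [0.4622, 0.3492, 0.0349]
tool_rot: [0.782, 0.623, -0.001, -0.0]
ft_force: [-0.7, -0.2, 0.5]
gripper_width: 0.53
```

Call:
move_arm --pt "0 0 0 0 0 0 40" --pt "0 0 0 0 0 0 10" --pt "0 0 0 0 0 0 0" --pt "0 0 0 0 0 0 0" --pt "0 0 0 0 0 0 0" --pt "0 0 0 0 0 0 0" --pt "0 0 0 0 0 0 0" --pt "0 0 0 0 0 0 0" --squeeze 35

```text
time_s: 16.05
eef_pos: [0.4633, 0.3499, 0.0368]
tool_rot: [0.782, 0.623, 0.0, 0.0]
ft_force: [-0.9, -1.2, 7.0]
gripper_width: 0.213
```

```bash
python3 - <<'E'
from h import *
o=get_obs(); print(o["eef_pos"],o["gripper_width"]*94,o["ft_force"],Rn.from_quat(o["tool_rot"]).as_matrix()[:,0])
rows([(.4627,.3495,.20,1.346)])
E
```

```text
[0.46326313 0.34989733 0.03677113] 20.05602192187906 [-0.92720486 -1.19419314  6.98509752] [2.23164294e-01 9.74780746e-01 4.41051976e-04]
[  -0.4   -0.4 -163.2] [ 0.001 -0.    -0.   ]
```

Gripped at 20 mm. Next I'll lift and carry it over the bed.

Call:
move_arm --pt "0 0 -5 0 0 0 0" --pt "0 0 -20 0 0 0 0" --pt "0 0 -45 0 0 0 0" --pt "0 0 -75 0 0 0 0" --pt "0 0 -105 0 0 0 0" --pt "0 0 -135 0 0 0 0" --pt "0 0 -160 0 0 0 0" --pt "0 0 -165 0 0 0 0"

```text
time_s: 17.05
eef_pos: [0.4634, 0.3503, 0.2032]
tool_rot: [0.782, 0.623, 0.001, 0.0]
ft_force: [0.3, 0.2, -2.8]
gripper_width: 0.212
```

```bash
python3 - <<'E'
from h import *
o=get_obs(); print(o["eef_pos"],o["gripper_width"]*94,o["ft_force"])
rows([(.5705,.041,.20,1.695)])
E
```

```text
[0.46335566 0.35026164 0.20322851] 19.881798765837175 [ 0.27798133  0.17985274 -2.79156263]
[-277.6  173.4    3. ] [ 0.002 -0.002 -0.349]
```

Call:
move_arm --pt "-30 19 0 0 0 -0.05 0" --pt "-70 44 0 0 0 -0.1 0" --pt "-115 72 0 0 0 -0.15 0" --pt "-160 100 0 0 0 -0.2 0" --pt "-205 128 0 0 0 -0.25 0" --pt "-245 153 0 0 0 -0.3 0" --pt "-270 168 0 0 0 -0.349 0" --pt "-277 173 0 0 0 -0.349 0"

```text
time_s: 18.05
eef_pos: [0.5697, 0.0391, 0.2003]
tool_rot: [0.663, 0.749, -0.0, -0.0]
ft_force: [-1.1, 0.5, -1.9]
gripper_width: 0.213
```

Call:
move_arm --pt "0 0 0 0 0 0 0" --pt "0 0 0 0 0 0 0" --pt "0 0 0 0 0 0 0" --pt "0 0 0 0 0 0 0" --pt "0 0 0 0 0 0 0" --pt "0 0 0 0 0 0 0" --pt "0 0 0 0 0 0 0" --pt "0 0 0 0 0 0 0"

```text
time_s: 19.05
eef_pos: [0.5698, 0.0411, 0.2011]
tool_rot: [0.662, 0.75, 0.0, -0.0]
ft_force: [0.4, -0.5, -2.2]
gripper_width: 0.207
```

```bash
python3 - <<'E'
from h import *
o=get_obs(); print(o["eef_pos"]); p=grab_frame("wrist"); X=cloud(p,o); np.savez("w6",X=X,f=p["frame"]); save(p,"w6")
Y=X.reshape(-1,3); F=p["frame"].reshape(-1,3)
sc=grab_frame("scene"); S=cloud(sc).reshape(-1,3); np.savez("s6",X=S)
def rect(P,n): print(n,len(P),cv2.minAreaRect((P[:,:2]*1000).astype(np.float32)) if len(P)>3 else "")
bright=F.min(1)>120
ok=p["range_z"].ravel()>0
near=(abs(Y[:,0]-.57)<.1)&(abs(Y[:,1])<.15)&ok
rect(Y[near&bright&(abs(Y[:,2]-.07)<.006)],"bed")
rect(Y[near&(abs(Y[:,2]-.150)<.006)],"fencetop")
for nm,Q in(("wrist",Y[ok]),("scene",S)):
    t=o["eef_pos"]; R=Rn.from_quat(o["tool_rot"]); L=R.inv().apply(Q-t)*1000
    for a,b in ((-20,10),(10,55),(55,68),(68,95)):
        q=L[(abs(L[:,0]-20)<60)&(abs(L[:,1])<30)&(L[:,2]>a)&(L[:,2]<b)]
        if len(q)>3: print(nm,a,len(q),q.min(0).round(1),q.max(0).round(1),q.mean(0).round(1))
E
```

```text
[0.56980367 0.04111889 0.20113207]
bed 10312 ((571.7428588867188, 57.0538215637207), (139.4616241455078, 158.905029296875), 7.052595138549805)
fencetop 7 ((576.5523681640625, -6.07297420501709), (79.06888580322266, 2.4101996421813965), 7.266920566558838)
wrist -20 416 [ 11.   -9.7 -20. ] [12.7 10.2 10. ] [12.1  0.2 -6. ]
wrist 10 4135 [-14.4 -21.9  10. ] [52.3 22.2 37.2] [26.5  0.1 22. ]
wrist 68 43 [62.4 28.6 75.6] [75.6 30.  95. ] [69.5 29.4 83.1]
scene -20 118 [-20.2 -10.4 -19.9] [11.6 12.5  9.5] [-7.6  6.  -4.7]
scene 10 304 [-20.9 -24.2  10.3] [51.6 24.1 38.3] [13.4  9.  24. ]
```

View pics/w6.png

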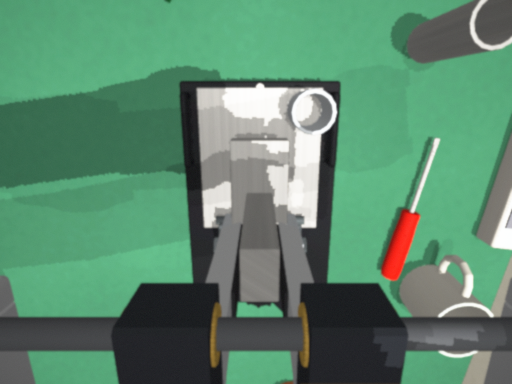

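The held square is well over the bed, its foot at (262,165), with the tube clear at (313,110). Its underside is 38 mm beyond the TCP and its middle 2.7 mm behind. I'll move 15 mm towards the fence and go down.

Call:
move_arm --pt "-8 0 0 0 0 0 0" --pt "-15 0 10 0 0 0 0" --pt "-15 0 30 0 0 0 0" --pt "-15 0 50 0 0 0 0" --pt "-15 0 68 0 0 0 0" --pt "-15 0 80 0 0 0 0" --pt "-15 0 86 0 0 0 0" --pt "-15 0 88 0 0 0 0"

```text
time_s: 20.15
eef_pos: [0.5718, 0.0263, 0.1131]
tool_rot: [0.662, 0.75, 0.0, -0.0]
ft_force: [-0.2, -1.0, -2.3]
gripper_width: 0.214
```

Call:
move_arm --pt "0 0 1 0 0 0 0" --pt "0 0 2 0 0 0 0" --pt "0 0 3 0 0 0 0" --pt "0 0 4 0 0 0 0" --pt "0 0 5 0 0 0 0" --pt "0 0 5 0 0 0 0" --pt "0 0 5 0 0 0 0" --pt "0 0 5 0 0 0 0"

```text
time_s: 21.15
eef_pos: [0.5717, 0.0262, 0.1082]
tool_rot: [0.662, 0.75, 0.0, -0.0]
ft_force: [0.1, -0.2, -2.9]
gripper_width: 0.209
```

```bash
python3 - <<'E'
from h import *
o=get_obs(); print(o["eef_pos"],o["ft_force"],o["torque"],o["tool_rot"])
E
```

```text
[0.57167402 0.02624798 0.10817207] [ 0.06829008 -0.16297385 -2.85836233] [-0.06075004 -0.08573415 -0.04786162] [ 6.61945751e-01  7.49551746e-01  4.20083321e-05 -2.43778484e-05]
```

Call:
move_arm --pt "0 0 0.5 0 0 0 0" --pt "0 0 1 0 0 0 0" --pt "0 0 1.5 0 0 0 0" --pt "0 0 1.5 0 0 0 0" --pt "0 0 1.5 0 0 0 0" --pt "0 0 1.5 0 0 0 0" --pt "0 0 1.5 0 0 0 0" --pt "0 0 1.5 0 0 0 0"

```text
time_s: 22.15
eef_pos: [0.5717, 0.0262, 0.1068]
tool_rot: [0.662, 0.75, 0.0, 0.0]
ft_force: [-2.4, -1.5, 5.1]
gripper_width: 0.211
```

The square is on the bed, carrying about 8 N. I'll slide it to the fence.

Call:
move_arm --pt "-3 0 0 0 0 0 0" --pt "-6 0 0 0 0 0 0" --pt "-9 0 0 0 0 0 0" --pt "-11 0 0 0 0 0 0" --pt "-12 0 0 0 0 0 0" --pt "-13 0 0 0 0 0 0" --pt "-14 0 0 0 0 0 0" --pt "-14 0 0 0 0 0 0"

```text
time_s: 23.15
eef_pos: [0.5735, 0.0127, 0.1068]
tool_rot: [0.662, 0.75, 0.0, -0.0]
ft_force: [-0.1, 4.1, 5.1]
gripper_width: 0.213
```

Call:
move_arm --pt "-0.5 0 0 0 0 0 0" --pt "-1 0 0 0 0 0 0" --pt "-1.5 0 0 0 0 0 0" --pt "-2 0 0 0 0 0 0" --pt "-2 0 0 0 0 0 0" --pt "-2 0 0 0 0 0 0" --pt "-2 0 0 0 0 0 0" --pt "-2 0 0 0 0 0 0"

```text
time_s: 24.15
eef_pos: [0.5735, 0.0125, 0.1068]
tool_rot: [0.661, 0.75, 0.001, -0.001]
ft_force: [-1.3, 11.9, 4.2]
gripper_width: 0.21
```

It met the fence at about 12 N with no further travel. I'll press slightly more, ease the grip so it sits flush, then release.

Call:
move_arm --pt "-0.5 0 0 0 0 0 0" --pt "-1 0 0 0 0 0 0" --pt "-1 0 0 0 0 0 0" --pt "-1 0 0 0 0 0 0" --pt "-1 0 0 0 0 0 0" --pt "-1 0 0 0 0 0 0" --pt "-1 0 0 0 0 0 0" --pt "-1 0 0 0 0 0 0" --squeeze 12

```text
time_s: 25.15
eef_pos: [0.5735, 0.0123, 0.1068]
tool_rot: [0.661, 0.75, 0.001, -0.001]
ft_force: [-3.0, 15.8, 5.3]
gripper_width: 0.212
```

```bash
cat > chk.py <<'E'
from h import *
import sys
o=get_obs(); print(o["eef_pos"],o["ft_force"],o["gripper_width"]*94); 
p=grab_frame("wrist"); X=cloud(p,o); save(p,sys.argv[1]); Y=X.reshape(-1,3)[p["range_z"].ravel()>0]
s=.1245; C=np.array([[np.cos(s),-np.sin(s)],[np.sin(s),np.cos(s)]])
def B(Q): return np.c_[(Q[:,:2]-[.575,.0035])@C,Q[:,2]]
for n,Q in (("wrist",B(Y)),("scene",B(cloud(grab_frame("scene")).reshape(-1,3)))):
    def show(k,m):
        q=Q[m]
        if len(q)>5: print(n,k,len(q),np.percentile(q,[2,50,98],0).round(4).tolist(),cv2.minAreaRect((q[:,:2]*1000).astype(np.float32)))
    inx=abs(Q[:,0])<.03; iny=abs(Q[:,1]-.02)<.06
    show("sq top",inx&iny&(abs(Q[:,2]-.18)<.007))
    show("foot top",inx&iny&(abs(Q[:,2]-.086)<.004))
    for z in (.10,.12,.14): show(f"fence face {z}",(abs(Q[:,0])<.038)&(abs(Q[:,0])>.024)&(abs(Q[:,1]+.01)<.006)&(abs(Q[:,2]-z)<.01))
    for z in (.10,.12,.14,.16): show(f"upright front {z}",(abs(Q[:,0])<.008)&(abs(Q[:,1]-.02)<.008)&(abs(Q[:,2]-z)<.008))
E
python3 chk.py w7
```

```text
[0.57347508 0.01225777 0.1067549 ] [-3.00080873 15.81336739  5.26476093] 19.900545477931498
wrist sq top 3044 [[-0.0201, -0.0071, 0.1739], [-0.0003, 0.0132, 0.1789], [0.0197, 0.0214, 0.1861]] ((-0.2867012023925781, 6.828377723693848), (30.285371780395508, 44.51337432861328), 89.94580078125)
wrist foot top 3942 [[-0.0214, -0.0014, 0.0837], [-0.0005, 0.0366, 0.0851], [0.0211, 0.0607, 0.0867]] ((0.10234451293945312, 26.602031707763672), (70.3006591796875, 58.548500061035156), 89.8969497680664)
wrist fence face 0.1 233 [[-0.0378, -0.0092, 0.0904], [-0.0301, -0.0086, 0.1003], [0.0377, -0.008, 0.1095]] ((-0.043651580810546875, -8.634636878967285), (1.769743800163269, 75.89330291748047), 89.7176513671875)
wrist fence face 0.12 298 [[-0.0376, -0.0092, 0.1104], [-0.0305, -0.0085, 0.1206], [0.0376, -0.008, 0.1296]] ((0.006809234619140625, -8.5703763961792), (75.84330749511719, 1.491470217704773), 0.18330839276313782)
wrist fence face 0.14 573 [[-0.0377, -0.0157, 0.1308], [0.0306, -0.0088, 0.1455], [0.0377, -0.008, 0.1497]] ((0.019969940185546875, -11.869942665100098), (75.93242645263672, 8.366
[... 1015 characters left out ...]
.7846527099609375), (44.07854080200195, 23.34173583984375), 10.799717903137207)
scene foot top 153 [[-0.022, -0.0217, 0.0826], [0.0067, 0.0376, 0.0852], [0.022, 0.0602, 0.0888]] ((-1.459524154663086, 18.758255004882812), (86.68148803710938, 46.850807189941406), 83.89471435546875)
scene fence face 0.12 7 [[0.0361, -0.0155, 0.1107], [0.0374, -0.0113, 0.1173], [0.0378, -0.0085, 0.1247]] ((36.87321853637695, -11.983591079711914), (6.947280406951904, 1.7193294763565063), 87.5523910522461)
scene fence face 0.14 14 [[-0.0353, -0.0153, 0.1391], [0.0301, -0.0125, 0.1489], [0.0376, -0.0104, 0.1496]] ((0.9524154663085938, -13.424400329589844), (73.74173736572266, 5.034320831298828), 1.0588334798812866)
```

Gap is zero: the fence face is at y -8.6 mm and the upright's front at 21.4 mm. The faces are parallel and it is pressed at about 16 N. Releasing.

Call:
move_arm --pt "0.5 0 0 0 0 0 24" --pt "1 0 0 0 0 0 30" --pt "1.5 0 0 0 0 0 36" --pt "2 0 0 0 0 0 40" --pt "2 0 0 0 0 0 40" --pt "2 0 0 0 0 0 40" --pt "2 0 0 0 0 0 40" --pt "2 0 0 0 0 0 40"

```text
time_s: 26.25
eef_pos: [0.5735, 0.0114, 0.1066]
tool_rot: [0.662, 0.75, 0.0, -0.0]
ft_force: [-0.2, 0.3, -0.5]
gripper_width: 0.429
```

Call:
move_arm --pt "0 0 -2 0 0 0 40" --pt "0 0 -10 0 0 0 40" --pt "0 0 -25 0 0 0 40" --pt "0 0 -45 0 0 0 40" --pt "0 0 -70 0 0 0 40" --pt "0 0 -95 0 0 0 40" --pt "0 0 -110 0 0 0 40" --pt "0 0 -110 0 0 0 40"

```text
time_s: 27.25
eef_pos: [0.574, 0.0113, 0.2177]
tool_rot: [0.662, 0.75, 0.0, 0.001]
ft_force: [-0.7, 0.2, -1.2]
gripper_width: 0.429
```

```bash
python3 chk.py w8 | grep -v scene
```

```text
[0.57395664 0.01134958 0.21769746] [-0.71729801  0.16076032 -1.15396333] 40.34199234902239
wrist sq top 852 [[-0.01, -0.0074, 0.1749], [-0.0, 0.008, 0.1789], [0.0091, 0.0217, 0.1804]] ((-0.5450162887573242, 6.885766983032227), (19.423404693603516, 30.21592140197754), 0.341033011674881)
wrist foot top 2033 [[-0.0216, -0.0085, 0.0835], [0.0001, 0.0354, 0.085], [0.0214, 0.0604, 0.0869]] ((-0.11239242553710938, 26.13762092590332), (58.71836853027344, 70.550048828125), 0.16237078607082367)
wrist fence face 0.1 133 [[-0.0372, -0.0091, 0.0915], [0.0241, -0.0086, 0.1003], [0.0372, -0.0082, 0.109]] ((0.0469512939453125, -8.616605758666992), (75.50940704345703, 1.0593682527542114), 0.04381854832172394)
wrist fence face 0.12 166 [[-0.0374, -0.009, 0.1105], [0.0242, -0.0086, 0.1209], [0.0377, -0.0082, 0.1291]] ((0.0019989013671875, -8.601707458496094), (1.1993247270584106, 75.95793151855469), 89.79812622070312)
wrist fence face 0.14 398 [[-0.0375, -0.0157, 0.1306], [0.0243, -0.0091, 0.148], [0.0375, -0.0082, 0.1499]] ((0.057453155517578125, -11.970847129821777), (75.84744262695312, 7.88585615158
[... 167 characters left out ...]
38720703), (15.083076477050781, 0.4623190760612488), 0.18319766223430634)
wrist upright front 0.12 58 [[-0.0077, 0.0212, 0.112], [0.0, 0.0216, 0.1206], [0.0078, 0.0219, 0.1267]] ((0.04785013198852539, 21.520370483398438), (0.7381949424743652, 15.860121726989746), 89.16004943847656)
wrist upright front 0.14 67 [[-0.0075, 0.0214, 0.1334], [0.0, 0.0217, 0.1417], [0.0074, 0.022, 0.1472]] ((0.02916097640991211, 21.61298179626465), (15.229572296142578, 0.6412321925163269), 0.5390206575393677)
wrist upright front 0.16 92 [[-0.0079, 0.0213, 0.153], [-0.0, 0.0217, 0.1607], [0.0078, 0.022, 0.1679]] ((-0.026237010955810547, 21.63243865966797), (0.725821852684021, 15.946898460388184), 89.73797607421875)
```

View pics/w8.png

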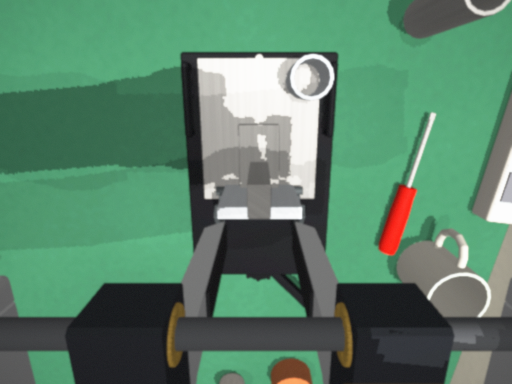

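The square stands released at (260,165), with its back on the fence (bright edge at (260,212)) and the tube undisturbed at (312,77). The knob bar is still swung over, at (288,287). Handing in.

```bash
python3 -c "
from workcell import *
print(job_done())"
```

```text
the job is handed in; nothing more can be done
None
```

The job is done and handed in after about 27 s on the robot clock. The knob is at its end stop, the fence is upright, and the square stands released with its back on the middle of the fence.

- **First sweep missed:** the first sweep at the bar passed above it and turned nothing. Both cameras showed the shut fingertips about 37 mm short of the reported TCP, which disagrees with the interface text, so I used the camera value from then on.
- **Knob and fence:** the second sweep took the bar to about -0.68 rad in world axes, where home works out at -0.70. A further push met the stop at about 20 N. The fence face reads at the same depth at three heights, so it is upright.
- **Square:** the grey square (not the green look-alike) was set on the bed with about 8 N and pressed against the fence with a wrist force of about 16 N. After release, the upright's front is 30.2 mm from the fence face against a 30 mm depth, so the gap is about 0.2 mm. It is within 1 mm of the fence's middle. Lean shows no measurable change over 60 mm, and yaw is under 0.01 rad.
- **Bystanders:** nothing bumped any of them. The last picture shows the tube, driver and tall tube undisturbed; the oil and chuck were only partly in view, so I did not re-measure them.

I viewed 10 pictures in all. `job_done()` gave no verdict, so I can't confirm the judged result.

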